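# Hang the green slide rack on the drip hook and tug to check it

## Robot

A 6-joint arm with a two-finger parallel gripper is mounted at the origin on a cart in front of the work surface, level with it; the furniture and walls round the work are solid. World frame = base frame: x ahead of the robot, y to its left, z up, the work surface at z = 0. Lengths are in mm, angles in rad, forces in N, time in s.
With the tool pointing down it reaches from about 275 to 775 mm from the base axis. Payload 14.6 kg.
Tool frame: the origin (TCP) lies midway between the tips of the shut fingers; the grasp point (between the pads) lies 19 mm behind it (hold_point_z is the distance from the TCP to the grasp point, in mm); z points along the fingers, y is the direction in which the jaws open and shut (so a half turn about z gives the same grasp; the last joint's range is limited). The gripper opens to 85 mm and grips with 20 to 120 N. Pads are 22 mm wide; open, the fingers measure 114 mm over their backs; the gripper's body (76 mm by 85 mm) begins 54 mm behind the grasp point. The pads swing forward as they close: fully open they stand 13 mm farther back than shut.
Start: joints at [-1.374, 0.263, -0.048, 1.259, 0, 1.415], TCP at [180.903, -492.851, 231.278] pointing down, gripper open.
Joint ranges: [-2.65, 2.65], [-0.89, 1.7], [-1.18, 1.37], [-2.13, 2.11], [-1.35, 1.29], [-3.14, 3.14]. Speed limits (rad/s): [1.89, 1.89, 2.57, 2.79, 3.14, 3.14].

## Interface

Orientations are given as [roll, pitch, yaw] about the fixed x, y, z axes, in that order (R = Rz(yaw) Ry(pitch) Rx(roll)).
In Python, from station import observe, read_camera, finish_job, hold_point_z gives the robot as it stands.
- The arm moves only by the tool carry_out, never from a script. Its argument "moves" is a list of rows, each a list of 7 numbers: the gripper's target within -1 to 1 (fully open at 1, half-way at 0, shut at -1), then the shift along the tool's x, y, z in mm, then the turn, a rotation vector about the tool's x, y, z in rad. In form: [[hand, dx, dy, dz, rx, ry, rz], ...]. A call has exactly 8 rows; each row is the pose to reach, as a shift and turn from the pose commanded when the call began, along the tool's axes at that moment; what a row does not reach only later rows make up. A row lasts 1/12 s, in which the tool goes at most 41.7 mm and 7.16 degrees, less where a joint would pass 70% of its speed; a pose out of reach is approached as far as the arm can. A call with a gripper value outside its range is refused whole. The fingers move at their own pace and stop on an object; "newtons" is the grip in N (left out, the last holds). Time passes only in rows, so rows that repeat a pose let the fingers close, or fill a call up. It gives the time, the measured TCP pose, the force and the opening at its end, in the units of the state.
- observe(): the state, without advancing time (a new reading comes with each control period).
- read_camera(name): name is "side" or "top" or "wrist"; returns a dict with "color" (480x640x3 uint8, red, green, blue), "K" (3x3 intrinsics, pixels), "extrinsics" (4x4, takes a point from camera to world coordinates). Camera axes: x right, y down, z forward; pixel columns grow to the right and rows downward; lengths in mm; the calibration is good to about 2 mm. A picture is of the moment at which its call begins. There is no depth.
- finish_job(): hands the job in, once; it reports no verdict.
The state is a dict: "time": time; "joint_pos": joint angles; "joint_vel": joint speeds; "tau": joint torques, N m; "position": TCP position; "tcp_rot": TCP orientation; "force": force on the tool from outside, world axes, zero at the start; "moment": the same for the moment, N m; "grip_width": finger opening in mm.
Only numpy, scipy, OpenCV 4.12 (cv2) and the standard library are available. Lean on these libraries where they do the work, as an engineer would, in place of code of your own. Each camera call takes 0.05 s, during which the arm holds its last target.

## Task

Pick up the slide rack with the green grip and hang it by its handle on the hook of the drip stand to drain. While you still hold it, tug it down gently until the red band on the hook's plunger has sunk into the sleeve, so you know it is caught; ease off and let go, leaving it hanging still. Leave the orange rack where it stands.

Things in the scene. Friction and masses are not known exactly. Their poses are not given: they have to be found in the camera images.
- green_rack_tab (a point): Slide rack, GREEN grip tab (14 x 24 y x 40 mm); point: tab centre, 111 mm above rack bottom. Basket 52 x, 82 y, 30 high. Tab stands on the handle's crossbar (along y, 10 wide, 6 thick, underside 26 mm below point); under it a window, 76 wide y, 55 high, open along x, for the hook. Same either way round; 0.08-0.17 kg. Grip firmly (30 N) across y, tips over the crossbar.
- orange_rack_tab (a point): Identical slide rack but with an ORANGE grip tab, to be left alone. Point: its tab's centre, 111 mm above its bottom; its axes as on the green one.
- hook_seat (a point): Middle of the hook's flat arm, on top, 150 mm over the bench; x along the arm, z up; sinks with the hook. Arm 12 mm wide, 5 thick: to +x 55 mm to its plunger and post, to -x 25 mm to an upturned tip 5 thick, 16 mm higher than the seat, the stand's highest point. Thread the rack from the -x side, crossbar across the arm and above the tip, then lower. Black tray below: 150 x 112, rim 13 mm.
- hook (a joint): How far the sprung hook has sunk straight down into the post's sleeve, m: 0 unloaded, stop at 0.025; springs back. The rack's weight alone sinks it under 2 mm, about 6 N in all 10 mm, 14 N to the stop. The red band on its plunger, 9 mm high just above the sleeve, is out of sight at 0.010.

How it is judged (in metres and radians):
On the way, in this order (a step that is already met when the one before it is completed fails the run):
1. the green rack, held in the fingers, has its crossbar over the hook's seat, with the hook through the window of its handle (x of green_rack_tab in the frame of hook_seat between -0.028 and 0.03 m and y of green_rack_tab in the frame of hook_seat between -0.03 and 0.03 m and z of green_rack_tab in the frame of hook_seat between 0.018 and 0.06 m and contact force between the fingers and green_rack above 0.5 N), for 0.1 s.
2. still gripped by its tab, the rack pulls the hook down by 8 mm or more (x of green_rack_tab in the frame of hook_seat between -0.028 and 0.03 m and y of green_rack_tab in the frame of hook_seat between -0.03 and 0.03 m and value of joint hook above 0.008 m and contact force between green_rack and hook above 3 N and contact force between the fingers and green_rack above 0.5 N and z of the grasp point in the frame of green_rack_tab below 0.034 m), for 0.1 s.
At the end, for the whole second after the job is handed in: The green rack hangs by its crossbar on the hook's seat, its tab's centre within about 30 mm of the seat along and across the arm and 18 to 34 mm over it, within 0.2 rad of upright, still (under 0.05 m/s) and let go, the hook sprung back to within 5 mm of its unloaded height (x of green_rack_tab in the frame of hook_seat between -0.028 and 0.03 m and y of green_rack_tab in the frame of hook_seat between -0.03 and 0.03 m and z of green_rack_tab in the frame of hook_seat between 0.018 and 0.034 m and angle between green_rack_tab's own z axis and vertical below 0.2 rad and value of joint hook below 0.005 m and linear speed of green_rack below 0.05 m/s and contact force between the fingers and green_rack below 0.1 N); the robot touches nothing.
It fails at once if the rack is pulled onto the hook with more than 20 N (not gentle) (contact force between green_rack and hook above 20 N).
It fails at once if the orange rack is moved by more than 20 mm (distance of orange_rack_tab from where it was at the start of the episode above 0.02 m).
It also fails if it takes over 45 s, if anything falls off the work surface, if the arm or the gripper's body presses on something with over 40 N, if the wrist force passes 120 N, or if a joint passes its speed limit or range.

## Working session

There is one attempt and no reset: what is moved stays moved. The work goes in short steps, Python scripts to look and compute and a tool call to move; the robot and the scene stay as the last step left them, time stands still between calls to the robot, and variables do not carry over. Pictures are saved under pics/ and viewed, and the job is handed in when it is done.

Besides the shell and the picture viewer there is one more tool, called after "Call:" as a command line: name --pt "numbers of a row" for each row, then --argument value for the rest. carry_out: Moves the arm, as the interface text tells. Its arguments: {"type":"object","properties":{"moves":{"type":"array","items":{"type":"array","items":{"type":"number"}}},"newtons":{"type":"number"}},"required":["moves"]}

```bash
ls; mkdir -p pics
python3 - <<'E'
from station import observe, read_camera, hold_point_z
import cv2,numpy as np
print(observe(), hold_point_z)
for n in ["side","top","wrist"]:
    c=read_camera(n); cv2.imwrite(f"pics/{n}0.png",c["color"][:,:,::-1]); print(n,np.round(c["K"],1).tolist(),np.round(c["extrinsics"],3).tolist())
E
```

```text
pics
{'time': 0.0, 'joint_pos': array([-1.37429615e+00,  2.63550857e-01, -4.89154000e-02,  1.25941477e+00,
       -1.84137463e-05,  1.41548498e+00]), 'joint_vel': array([-0.00123295,  0.00142246,  0.00059063, -0.00017355,  0.0011088 ,
       -0.00018987]), 'tau': array([-2.69966094e-04, -6.37608576e+01,  3.84565437e+01,  1.36804412e-02,
       -2.93994776e-05,  7.14747046e-06]), 'position': array([ 180.8456602 , -492.58171937,  230.8185272 ]), 'tcp_rot': array([-3.14051816e+00, -1.49597308e-04,  3.51811456e-01]), 'force': array([ 0.21619383, -0.37312704, -0.74644093]), 'moment': array([-0.02770597,  0.03882537,  0.00122971]), 'grip_width': 85.30765344423224} 18.700000000000003
side [[615.4, 0.0, 324.4], [0.0, 615.4, 237.7], [0.0, 0.0, 1.0]] [[-0.998, -0.026, 0.057, 427.306], [-0.06, 0.645, -0.761, 920.238], [-0.017, -0.763, -0.646, 765.713], [0.0, 0.0, 0.0, 1.0]]
top [[601.9, 0.0, 321.7], [0.0, 601.9, 241.6], [0.0, 0.0, 1.0]] [[0.013, -0.996, 0.088, 414.493], [-1.0, -0.015, -0.026, 164.827], [0.027, -0.088, -0.996, 977.25], [0.0, 0.0, 0.0, 1.0]]
wrist [[432.1, 0.0, 320.3], [0.0, 432.1, 237.4], [0.0, 0.0, 1.0]] [[0.344, -0.901, -0.264, 247.483], [-0.939, -0.331, -0.095, -467.736], [-0.002, 0.281, -0.96, 373.108], [0.0, 0.0, 0.0, 1.0]]
```

View pics/side0.png

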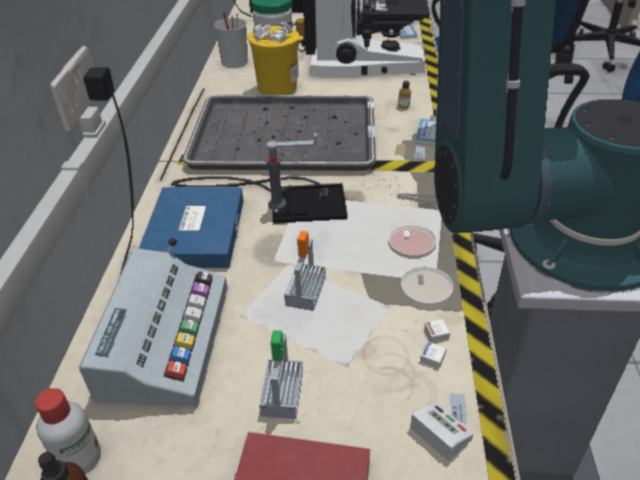

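View pics/top0.png

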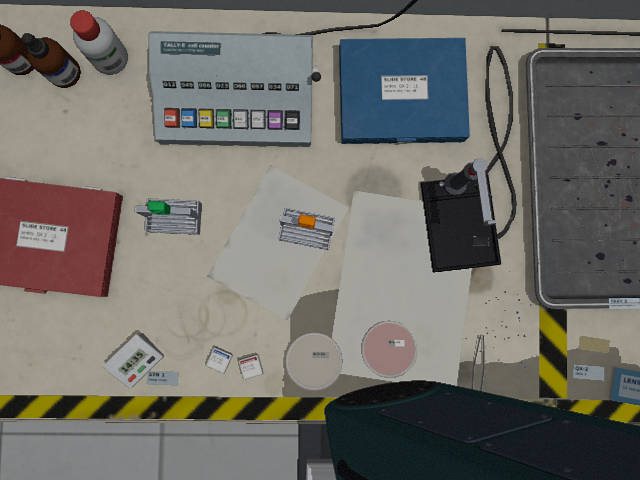

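View pics/wrist0.png

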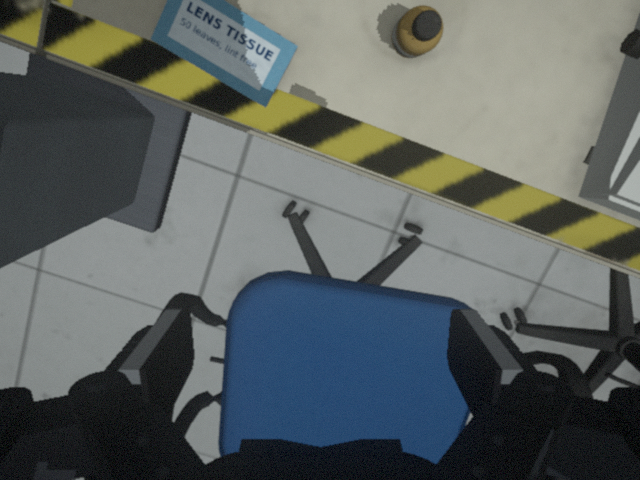

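```bash
cat > h.py <<'E'
import numpy as np, cv2
from station import observe, read_camera
def ray(c,u,v):
    d=np.linalg.inv(c["K"])@np.array([u,v,1.]); E=c["extrinsics"]; d=E[:3,:3]@d
    return E[:3,3],d/np.linalg.norm(d)
def onz(c,u,v,z):
    o,d=ray(c,u,v); return o+d*(z-o[2])/d[2]
def tri(c1,p1,c2,p2):
    o1,d1=ray(c1,*p1);o2,d2=ray(c2,*p2)
    s=np.linalg.lstsq(np.c_[d1,-d2],o2-o1,rcond=None)[0]
    a=o1+s[0]*d1;b=o2+s[1]*d2
    return (a+b)/2,np.linalg.norm(a-b)
def blob(img,lo,hi,box=None):
    h=cv2.cvtColor(img,cv2.COLOR_RGB2HSV); m=cv2.inRange(h,lo,hi)
    if box: 
        k=np.zeros_like(m); x0,y0,x1,y1=box; k[y0:y1,x0:x1]=255; m&=k
    n,l,s,c=cv2.connectedComponentsWithStats(m); i=1+np.argmax(s[1:,4])
    return c[i],s[i],(l==i).astype(np.uint8)
G=((45,120,50),(75,255,255)); O=((5,150,120),(18,255,255))
E
python3 - <<'E'
from h import *
T=read_camera("top");S=read_camera("side")
for nm,col,bt,bs in [("g",G,(120,180,220,250),(250,310,310,420)),("o",O,(270,190,345,260),(280,220,330,270))]:
    a=blob(T["color"],*col,bt);b=blob(S["color"],*col,bs)
    print(nm,a[0],a[1],b[0],b[1],tri(T,a[0],S,b[0]))
    cn=cv2.findContours(a[2],0,2)[0][0]; print(cv2.minAreaRect(cn))
    print(onz(T,*a[0],131)[:2])
cv2.imwrite("pics/tg.png",np.vstack([cv2.resize(T["color"][180:260,110:350,::-1],None,fx=3.3,fy=3.3,interpolation=2),cv2.resize(T["color"][150:250,400:520,::-1],None,fx=3,fy=3,interpolation=2).copy() if 0 else np.zeros((1,792,3),np.uint8)]))
cv2.imwrite("pics/th.png",cv2.resize(T["color"][140:290,400:540,::-1],None,fx=4,fy=4,interpolation=2))
cv2.imwrite("pics/sh.png",cv2.resize(S["color"][120:240,240:380,::-1],None,fx=5,fy=5,interpolation=2))
cv2.imwrite("pics/sg.png",cv2.resize(S["color"][220:420,240:350,::-1],None,fx=3,fy=3,interpolation=2))
E
```

```text
g [158.38271605 207.27160494] [148 201  22  13 243] [277.21180556 345.18402778] [272 331  12  29 288] (array([536.55538849, 378.10411946, 111.11677506]), np.float64(1.3020668799140147))
((158.5, 207.0), (12.0, 21.0), 90.0)
[534.39557123 373.24504539]
o [306.51785714 220.55357143] [298 215  18  14 168] [302.63492063 242.71957672] [298 232  10  24 189] (array([520.40081654, 164.3825509 , 112.84430751]), np.float64(1.542081257599793))
((306.26922607421875, 221.1538543701172), (16.277639389038086, 11.96308422088623), 11.309932708740234)
[518.93685803 164.40347468]
```

View pics/tg.png

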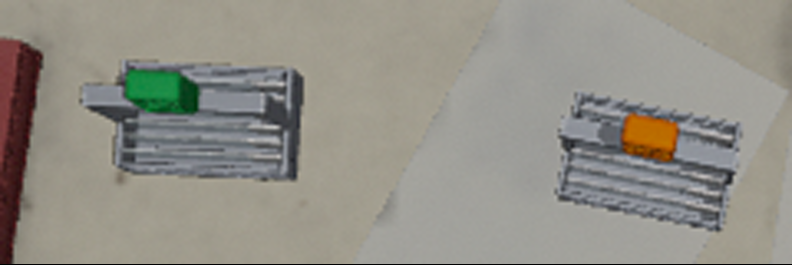

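View pics/th.png

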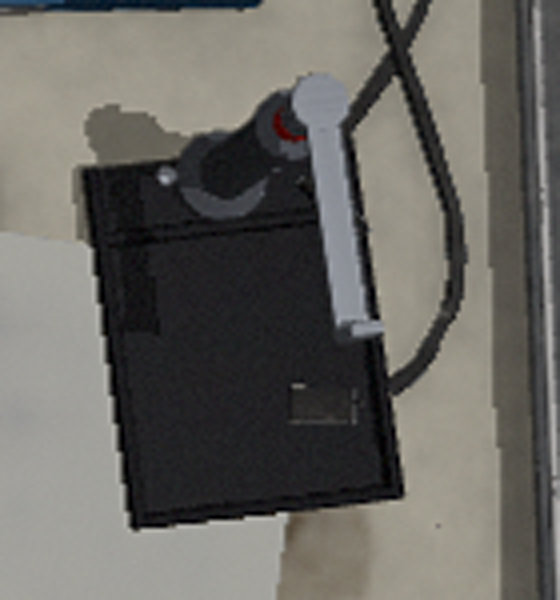

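View pics/sh.png

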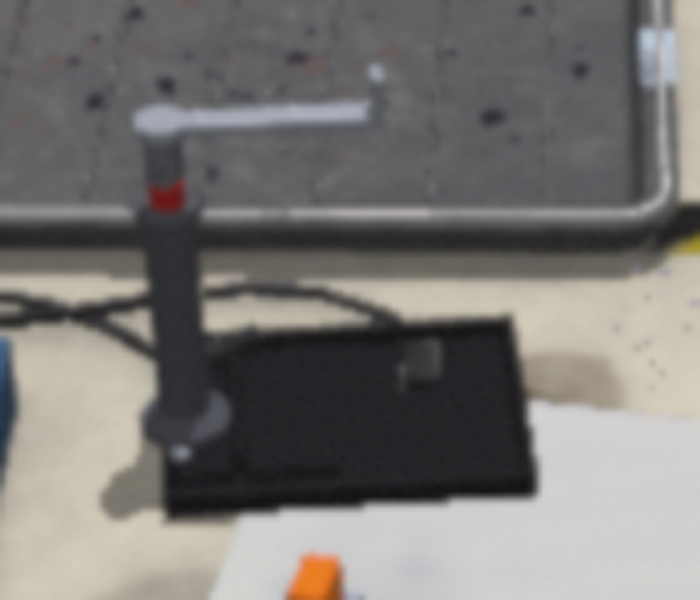

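View pics/sg.png

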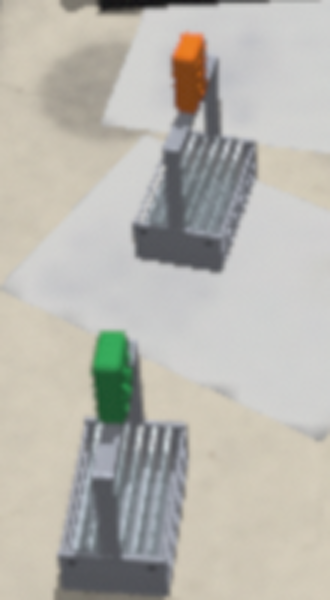

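Run:
```python
from h import *
T=read_camera("top");S=read_camera("side")
t=lambda x,y:(400+x/4-.4,140+y/4-.4)
s=lambda x,y:(240+x/5-.4,120+y/5-.4)
print("cap",onz(T,*t(320,100),152),onz(S,*s(157,119),152),tri(T,t(320,100),S,s(157,119)))
print("tip",tri(T,t(366,328),S,s(376,72)),onz(T,*t(366,328),166),onz(S,*s(376,72),166))
a=onz(T,*t(325,140),150);b=onz(T,*t(344,300),150);print("arm pts T",a,b,np.arctan2((a-b)[1],(a-b)[0]))
a=onz(S,*s(190,118),150);b=onz(S,*s(360,110),150);print("arm pts S",a,b,np.arctan2((a-b)[1],(a-b)[0]))
# arm mask in top view
h=cv2.cvtColor(T["color"],cv2.COLOR_RGB2GRAY)
for r in range(178,218,6):
    c=np.where(h[r,470:500]>120)[0]+470; print(r,c, onz(T,c.mean(),r,150)[:2].round(1), onz(T,c.mean()*0+c[0]-.5,r,150)[1].round(1),onz(T,c[-1]+.5,r,150)[1].round(1))
q=lambda x,y:(110+x/3.3-.35,180+y/3.3-.35)
for nm,p1,p2,z in [("bask bottom edge",(115,170),(297,180),30),("bask top",(124,62),(302,70),30),("bar top edge",(84,85),(268,94),91),("bar bottom corner",(118,112),(264,117),91),("o basket",(558,196),(722,230),30),("o bar",(563,118),(740,150),91)]:
    a=onz(T,*q(*p1),z);b=onz(T,*q(*p2),z);d=a-b;print(nm,a[:2].round(1),b[:2].round(1),np.linalg.norm(d).round(1),"yaw",np.arctan2(-d[0],d[1]).round(3))
```

```text
cap [599.31084379 -77.10749906 152.        ] [599.08760223 -75.01244626 152.        ] (array([599.59296589, -77.56396006, 150.4386047 ]), np.float64(0.13196932303138473))
tip (array([516.88822424, -87.9323292 , 166.30282314]), np.float64(0.6689033532748786)) [517.2636631  -88.03392191 166.        ] [516.59533711 -88.37910104 166.        ]
arm pts T [585.52904329 -79.31431192 150.        ] [529.00931024 -85.39832661 150.        ] 0.10723118116390502
arm pts S [587.17794407 -79.37838687 150.        ] [523.04903166 -87.21521213 150.        ] 0.12160130955792632
178 [478 479 480 481 482 483 484 485 489 490 491 492 493 494 495 496 497 498
 499] [580.9 -90.4] -74.5 -105.7
184 [479 480 481 482 483 484 485 490 491 492 493 494 495 496 497 498 499] [572.4 -91.2] -75.9 -105.5
190 [480 481 482 483 484 485 486 487 491 492 493 494 495 496 497 498 499] [563.9 -91.4] -77.2 -105.4
196 [481 482 483 484 485 486 487 492 493 494 495 496 497 498 499] [555.4 -92.1] -78.5 -105.3
202 [481 482 483 484 485 486 487 488 493 494 495 496 497 498 499] [546.9 -91.6] -78.4 -105.2
208 [482 483 484 485 486 487 488 489 494 495 496 497 498 499] [538.4 -92. ] -79.7 -105.1
214 [483 484 485 486 487 488 489 490 495 496 497 498 499] [530.  -92.4] -81.0 -105.0
bask bottom edge [510.5 418.4] [507.1 332.1] 86.4 yaw -0.04
bask top [562.5 416.1] [560.1 331.3] 84.8 yaw -0.028
bar top edge [542.3 417.3] [539.6 335.4] 81.9 yaw -0.033
bar bottom corner [530.4 401.7] [529.2 336.9] 64.9 yaw -0.018
o basket [501.3 207.7] [486.2 129.1] 80.1 yaw -0.19
o bar [530.9 203.4] [517.7 123.7] 80.8 yaw -0.164
```

Call:
carry_out --pt "1 34 -16 -2 0 0 -0.11" --pt "1 67 -32 -5 0 0 -0.22" --pt "1 101 -48 -7 0 0 -0.34" --pt "1 135 -64 -10 0 0 -0.45" --pt "1 168 -80 -12 0 0 -0.56" --pt "1 202 -96 -14 0 0 -0.67" --pt "1 236 -112 -17 0 0 -0.79" --pt "1 270 -128 -19 0 0 -0.9" --newtons 30

```text
time: 1.02
position: [391.2, -278.1, 250.7]
tcp_rot: [3.141, 0.0, 1.258]
force: [0.1, -0.6, -0.6]
grip_width: 85.3
```

Call:
carry_out --pt "1 40 -2 0 0 0 -0.12" --pt "1 80 -5 0 0 0 -0.23" --pt "1 120 -7 0 0 0 -0.35" --pt "1 159 -10 0 0 0 -0.47" --pt "1 199 -12 0 0 0 -0.59" --pt "1 238 -15 0 0 0 -0.7" --pt "1 278 -17 0 0 0 -0.82" --pt "1 317 -20 0 0 0 -0.94"

```text
time: 1.68
position: [470.8, 29.7, 250.4]
tcp_rot: [3.141, 0.0, 2.198]
force: [1.4, -1.9, 0.7]
grip_width: 85.5
```

```bash
cat >> h.py <<'E'
from scipy.spatial.transform import Rotation as R
def delta(tgt,yaw):
    s=observe(); r=R.from_euler('xyz',s["tcp_rot"]); 
    d=r.inv().apply(np.array(tgt)-s["position"]); rt=R.from_euler('xyz',[np.pi,0,yaw])
    print("at",s["position"].round(1),s["tcp_rot"].round(3),"t",round(s["time"],2),"F",s["force"].round(1)); print("delta",d.round(1),(r.inv()*rt).as_rotvec().round(3))
E
python3 - <<'E'
from h import *
delta([530,330,240],3.107)
E
```

```text
at [470.8  29.7 250.4] [3.141 0.    2.198] t 1.68 F [ 1.4 -1.9  0.7]
delta [208.5 224.1  10.5] [ 0.     0.    -0.909]
```

Call:
carry_out --pt "1 26 28 1 0 0 -0.11" --pt "1 52 56 3 0 0 -0.23" --pt "1 78 84 4 0 0 -0.34" --pt "1 104 112 5 0 0 -0.45" --pt "1 130 140 6 0 0 -0.57" --pt "1 156 168 8 0 0 -0.68" --pt "1 182 196 9 0 0 -0.8" --pt "1 208 224 10 0 0 -0.91"

```text
time: 2.35
position: [531.7, 329.2, 240.1]
tcp_rot: [-3.142, 0.0, 3.108]
force: [0.5, -0.7, 0.3]
grip_width: 85.1
```

Run:
```python
from h import *
W=read_camera("wrist"); cv2.imwrite("pics/w1.png",W["color"][:,:,::-1])
a=blob(W["color"],*G); print(a[0],a[1],onz(W,*a[0],131))
delta([536,376,180],3.107)
```

```text
[396.05167959 235.46770026] [382 227  32  20 387] [533.84594879 375.61763377 131.        ]
at [532.3 334.3 238.8] [ 3.140e+00 -1.000e-03  3.119e+00] t 2.4 F [-6.   2.3 -3.9]
delta [-2.8 41.7 58.9] [ 0.002 -0.001  0.012]
```

View pics/w1.png

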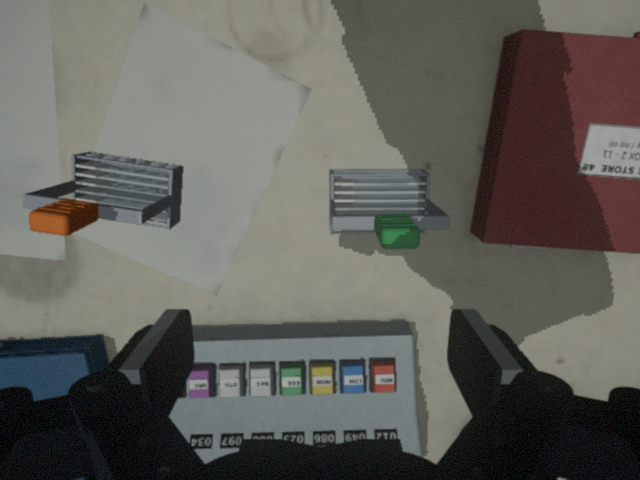

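Call:
carry_out --pt "1 -1 16 10 0 0 0" --pt "1 -3 32 25 0 0 0" --pt "1 -4 46 45 0 0 0" --pt "1 -4 46 70 0 0 0" --pt "1 -4 46 90 0 0 0" --pt "1 -4 46 100 0 0 0" --pt "1 -4 46 100 0 0 0" --pt "1 -4 46 100 0 0 0"

```text
time: 3.07
position: [537.6, 372.6, 140.3]
tcp_rot: [-3.141, -0.001, 3.1]
force: [0.3, 0.6, -0.2]
grip_width: 85.2
```

Run:
```python
from h import *
W=read_camera("wrist"); S=read_camera("side"); T=read_camera("top")
cv2.imwrite("pics/w2.png",W["color"][:,:,::-1])
cv2.imwrite("pics/s2.png",cv2.resize(S["color"][220:420,180:400,::-1],None,fx=3,fy=3,interpolation=2))
delta([536,376,97],3.107)
```

```text
at [538.3 373.  141.6] [3.141e+00 2.000e-03 3.101e+00] t 3.22 F [-1.2 -0.4 -0.5]
delta [ 2.5  2.8 44.6] [ 0.001  0.002 -0.006]
```

View pics/w2.png

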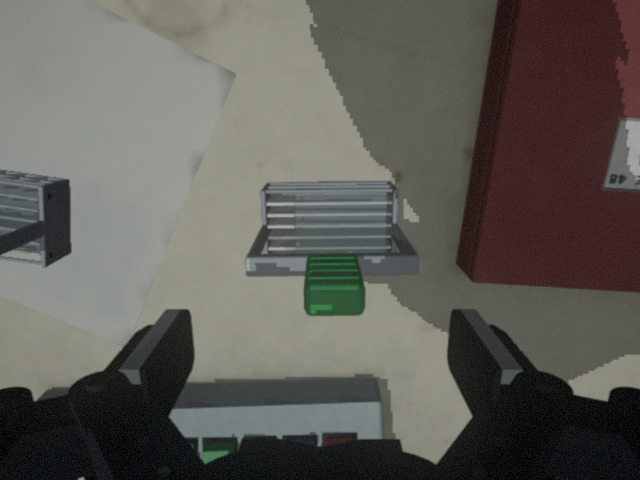

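View pics/s2.png

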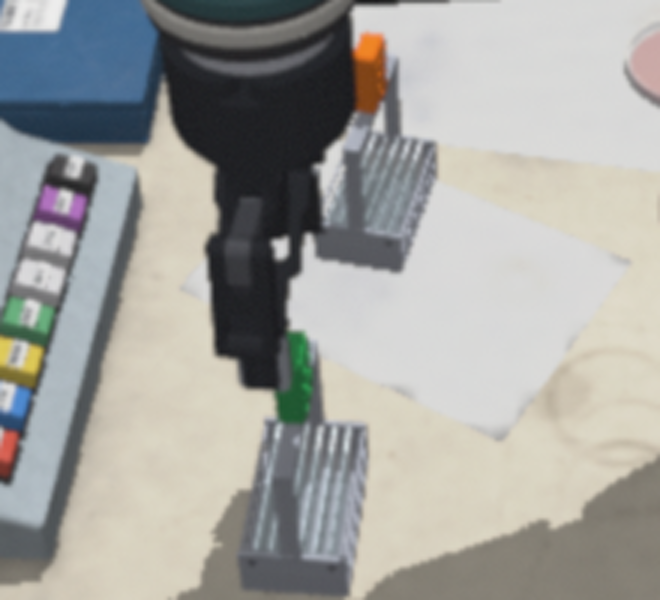

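Run:
```python
from h import *
W=read_camera("wrist"); 
print(onz(W,335,297,131),onz(W,305.5,297,131)[:2],onz(W,364,297,131)[:2])
a=onz(W,248,273,91);b=onz(W,417,272,91);print("bar far edge",a,b,np.linalg.norm(a-b),np.arctan2(-(b-a)[0],(b-a)[1]))
delta([536,376,97],3.107)
```

```text
[535.3001449  379.32484147 131.        ] [534.82716694 368.00311129] [535.76524345 390.45796124]
bar far edge [539.25346548 339.11915117  91.        ] [542.09532393 419.59354099  91.        ] 80.52455262248135 -0.03529915558523666
at [538.3 373.1 141.5] [3.141e+00 2.000e-03 3.101e+00] t 3.27 F [-1.1 -0.2 -0.9]
delta [ 2.5  2.8 44.5] [ 0.001  0.002 -0.006]
```

Call:
carry_out --pt "1 1 2 8 0 0 0" --pt "1 2 4 18 0 0 0" --pt "1 2 5 28 0 0 0" --pt "1 2 5 36 0 0 0" --pt "1 2 5 41 0 0 0" --pt "1 2 5 44 0 0 0" --pt "1 2 5 44 0 0 0" --pt "1 2 5 44 0 0 0"

```text
time: 3.93
position: [535.9, 378.0, 96.3]
tcp_rot: [3.142, 0.0, 3.102]
force: [0.4, 0.3, -0.2]
grip_width: 85.2
```

Run:
```python
from h import *
delta([536,378.3,96.5],3.107)
W=read_camera("wrist"); S=read_camera("side")
cv2.imwrite("pics/w3.png",W["color"][:,:,::-1])
cv2.imwrite("pics/s3.png",cv2.resize(S["color"][220:420,180:400,::-1],None,fx=3,fy=3,interpolation=2))
```

```text
at [535.9 378.   96.3] [3.142 0.    3.102] t 3.93 F [ 0.4  0.3 -0.2]
delta [-0.   0.3 -0.2] [ 0.     0.    -0.005]
```

View pics/w3.png

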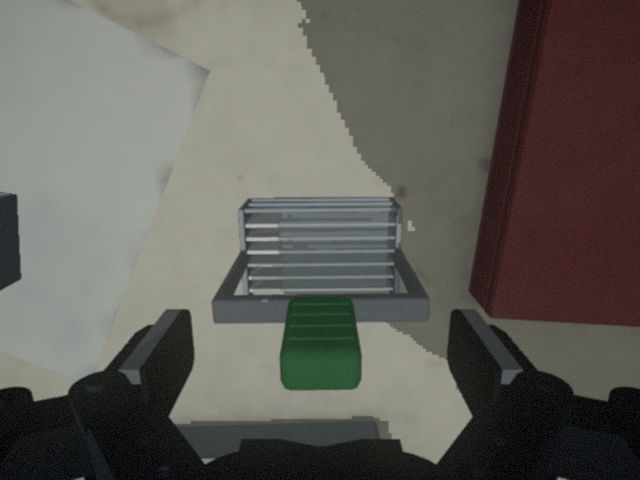

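View pics/s3.png

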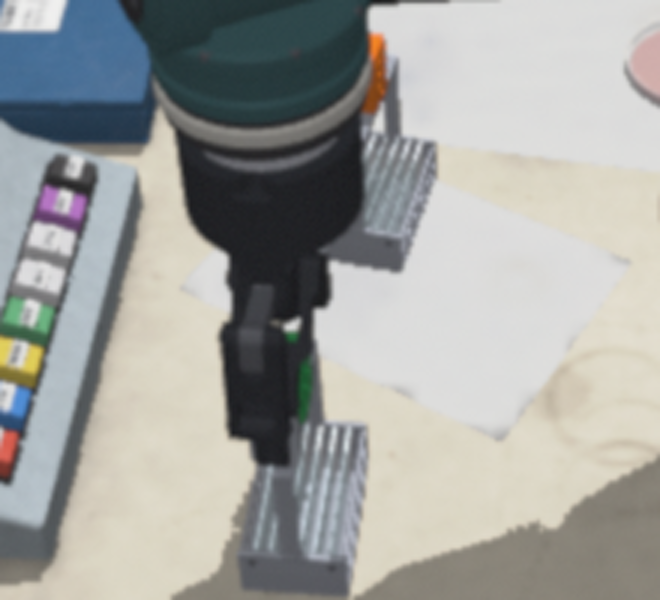

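Call:
carry_out --pt "-1 0 0 0 0 0 0" --pt "-1 0 0 0 0 0 0" --pt "-1 0 0 0 0 0 0" --pt "-1 0 0 0 0 0 0" --pt "-1 0 0 0 0 0 0" --pt "-1 0 0 0 0 0 0" --pt "-1 0 0 0 0 0 0" --pt "-1 0 0 0 0 0 0" --newtons 40

```text
time: 4.7
position: [536.0, 378.1, 96.5]
tcp_rot: [3.141, 0.0, 3.102]
force: [0.9, 0.7, 2.5]
grip_width: 23.4
```

Run:
```python
from h import *
delta([536,378.3,96.5],3.107)
W=read_camera("wrist"); S=read_camera("side")
cv2.imwrite("pics/w4.png",W["color"][:,:,::-1])
cv2.imwrite("pics/s4.png",cv2.resize(S["color"][220:420,180:400,::-1],None,fx=3,fy=3,interpolation=2))
```

```text
at [536.  378.1  96.5] [3.141 0.    3.102] t 4.7 F [0.9 0.7 2.5]
delta [ 0.   0.2 -0. ] [ 0.     0.    -0.005]
```

View pics/w4.png

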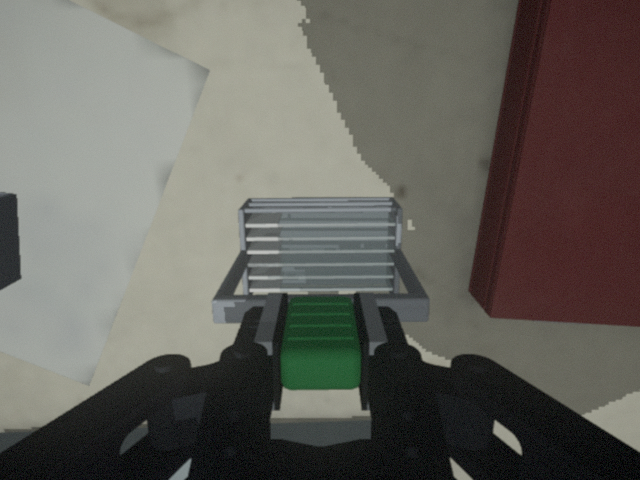

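View pics/s4.png

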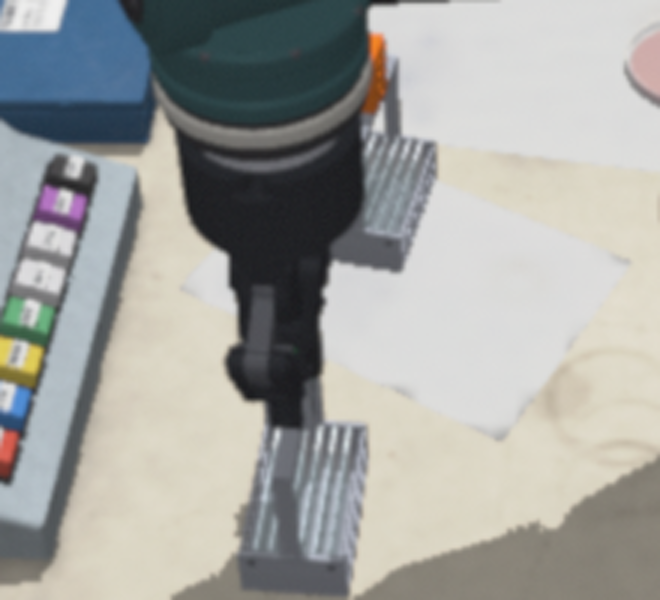

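Call:
carry_out --pt "-1 0 0 -4 0 0 0" --pt "-1 0 0 -14 0 0 0" --pt "-1 0 0 -32 0 0 0" --pt "-1 0 0 -55 0 0 0" --pt "-1 0 0 -80 0 0 0" --pt "-1 0 0 -105 0 0 0" --pt "-1 0 0 -128 0 0 0" --pt "-1 0 0 -145 0 0 0"

```text
time: 5.47
position: [535.8, 378.0, 244.2]
tcp_rot: [3.141, 0.002, 3.102]
force: [0.5, 0.1, -0.8]
grip_width: 23.4
```

Run:
```python
from h import *
W=read_camera("wrist")
cv2.imwrite("pics/w5.png",W["color"][:,:,::-1])
delta([430,160,245],3.18)
```

```text
at [536.5 378.4 246.9] [3.139 0.005 3.102] t 5.52 F [ 0.2 -0.3  2.6]
delta [  97.7 -222.4    0.9] [ 0.002  0.005 -0.078]
```

View pics/w5.png

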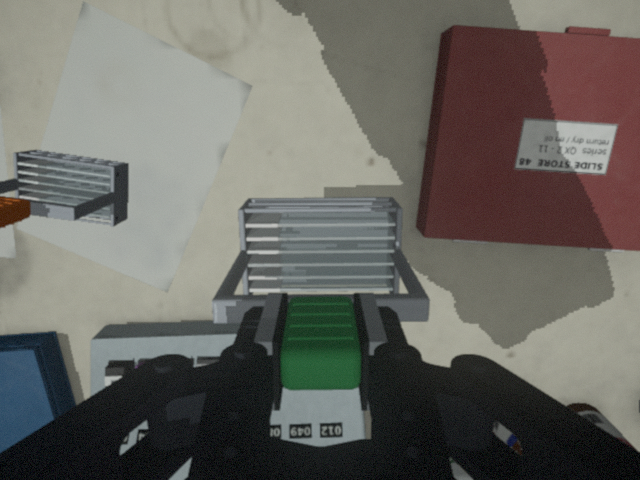

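Call:
carry_out --pt "-1 8 -15 -5 0 0 0" --pt "-1 22 -45 -10 0 0 -0.02" --pt "-1 38 -80 -10 0 0 -0.03" --pt "-1 54 -116 -10 0 0 -0.05" --pt "-1 70 -152 -10 0 0 -0.06" --pt "-1 84 -186 -10 0 0 -0.08" --pt "-1 94 -210 -10 0 0 -0.08" --pt "-1 98 -222 -10 0 0 -0.08"

```text
time: 6.18
position: [427.4, 158.0, 252.0]
tcp_rot: [-3.141, 0.0, -3.103]
force: [0.5, 0.2, -0.1]
grip_width: 23.9
```

Run:
```python
from h import *
delta([430,-98,200],np.pi+.12)
```

```text
at [427.4 158.  252. ] [-3.141  0.    -3.103] t 6.18 F [ 0.5  0.2 -0.1]
delta [   7.4 -255.9   52.1] [-0.     0.    -0.081]
```

Call:
carry_out --pt "-1 0 -15 2 0 0 0" --pt "-1 2 -48 6 0 0 -0.02" --pt "-1 3 -88 14 0 0 -0.03" --pt "-1 4 -130 26 0 0 -0.05" --pt "-1 6 -172 38 0 0 -0.06" --pt "-1 7 -212 48 0 0 -0.08" --pt "-1 7 -242 56 0 0 -0.08" --pt "-1 7 -256 58 0 0 -0.08"

```text
time: 6.85
position: [432.4, -99.3, 192.3]
tcp_rot: [-3.142, -0.001, -3.024]
force: [-0.3, -0.0, -2.0]
grip_width: 23.0
```

Run:
```python
from h import *
W=read_camera("wrist"); S=read_camera("side"); T=read_camera("top")
cv2.imwrite("pics/w6.png",W["color"][:,:,::-1])
cv2.imwrite("pics/s6.png",S["color"][:,:,::-1])
cv2.imwrite("pics/t6.png",T["color"][:,:,::-1])
delta([544.5,-84.2,195],np.pi+.12)
```

```text
at [432.6 -96.7 193.2] [ 3.141 -0.    -3.024] t 7.0 F [-0.3  0.5 -1.7]
delta [-112.6   -0.7   -1.8] [ 0.    -0.    -0.002]
```

View pics/w6.png

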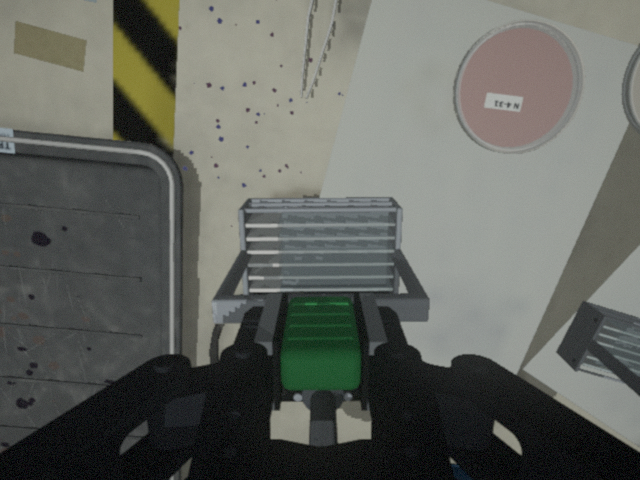

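View pics/s6.png

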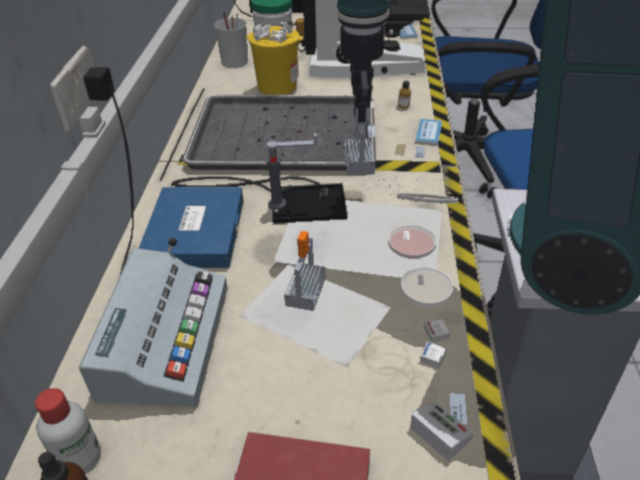

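View pics/t6.png

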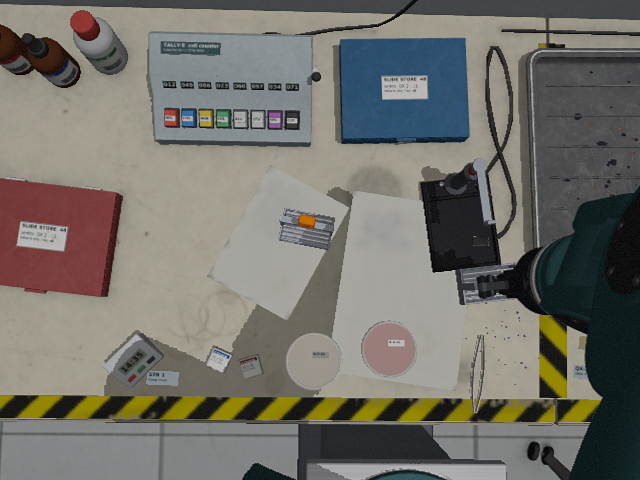

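Call:
carry_out --pt "-1 -4 0 0 0 0 0" --pt "-1 -14 0 0 0 0 0" --pt "-1 -28 0 0 0 0 0" --pt "-1 -42 0 0 0 0 0" --pt "-1 -55 0 0 0 0 0" --pt "-1 -64 0 0 0 0 0" --pt "-1 -69 0 0 0 0 0" --pt "-1 -70 0 0 0 0 0"

```text
time: 7.67
position: [502.9, -86.9, 193.2]
tcp_rot: [3.142, 0.0, -3.02]
force: [-0.8, 0.3, -0.5]
grip_width: 23.5
```

Run:
```python
from h import *
S=read_camera("side"); T=read_camera("top")
cv2.imwrite("pics/s7.png",cv2.resize(S["color"][60:240,240:440,::-1],None,fx=3.3,fy=3.3,interpolation=2))
cv2.imwrite("pics/t7.png",cv2.resize(T["color"][140:290,400:580,::-1],None,fx=4,fy=4,interpolation=2))
delta([544.5,-84.2,195],np.pi+.12)
```

```text
at [501.9 -87.2 193.3] [ 3.142 -0.    -3.021] t 7.77 F [-0.5 -0.5 -1.7]
delta [-42.7  -2.2  -1.8] [ 0.    -0.     0.001]
```

View pics/s7.png

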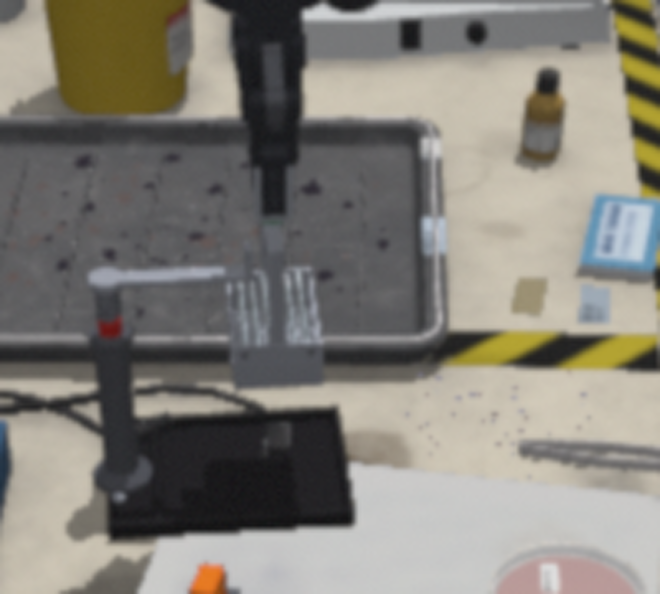

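View pics/t7.png

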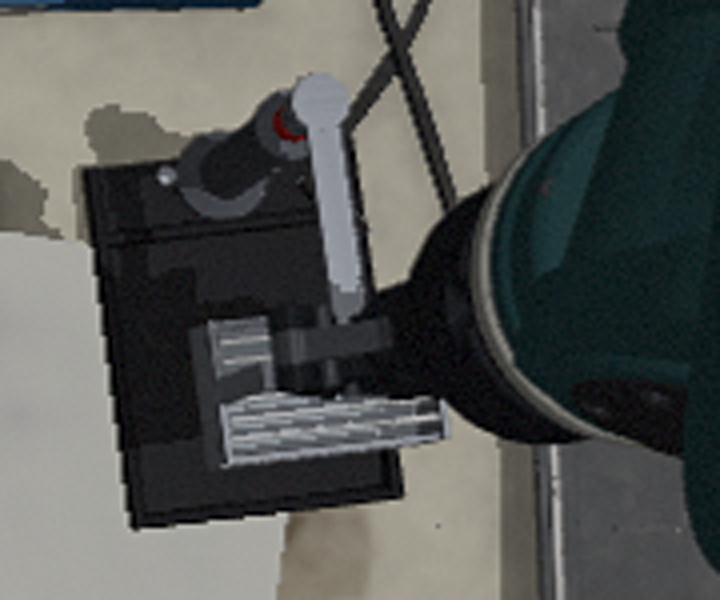

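Call:
carry_out --pt "-1 -2 0 0 0 0 0" --pt "-1 -8 -1 0 0 0 0" --pt "-1 -16 -1 0 0 0 0" --pt "-1 -25 -2 0 0 0 0" --pt "-1 -34 -2 0 0 0 0" --pt "-1 -40 -2 0 0 0 0" --pt "-1 -43 -2 0 0 0 0" --pt "-1 -43 -2 0 0 0 0"

```text
time: 8.43
position: [545.5, -84.3, 193.0]
tcp_rot: [3.141, -0.0, -3.021]
force: [0.6, 0.2, -0.9]
grip_width: 23.5
```

Run:
```python
from h import *
S=read_camera("side"); T=read_camera("top")
cv2.imwrite("pics/s8.png",cv2.resize(S["color"][60:240,240:440,::-1],None,fx=3.3,fy=3.3,interpolation=2))
cv2.imwrite("pics/t8.png",cv2.resize(T["color"][140:290,400:580,::-1],None,fx=4,fy=4,interpolation=2))
delta([544.5,-84.2,162],np.pi+.12)
```

```text
at [544.7 -84.3 193.1] [ 3.141 -0.    -3.021] t 8.53 F [ 0.3 -0.  -0.8]
delta [ 0.2  0.2 31.1] [ 0. -0.  0.]
```

View pics/s8.png

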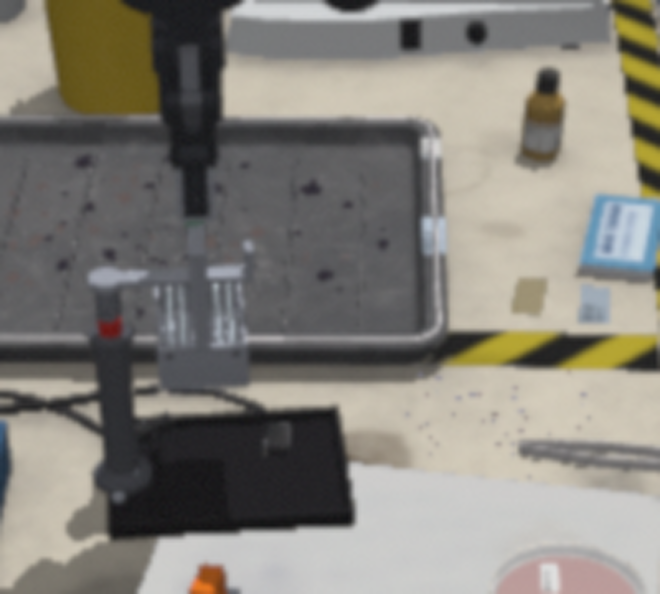

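View pics/t8.png

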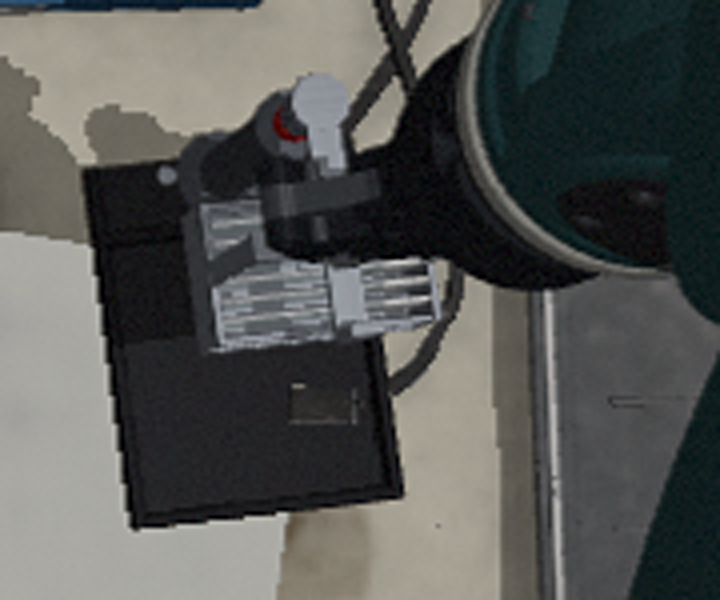

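Call:
carry_out --pt "-1 0 0 2 0 0 0" --pt "-1 0 0 6 0 0 0" --pt "-1 0 0 11 0 0 0" --pt "-1 0 0 17 0 0 0" --pt "-1 0 0 22 0 0 0" --pt "-1 0 0 26 0 0 0" --pt "-1 0 0 28 0 0 0" --pt "-1 0 0 28 0 0 0"

```text
time: 9.2
position: [544.6, -84.4, 164.7]
tcp_rot: [3.141, -0.001, -3.021]
force: [0.8, 0.6, -0.3]
grip_width: 23.3
```

Run:
```python
from h import *
S=read_camera("side"); T=read_camera("top")
cv2.imwrite("pics/s9.png",cv2.resize(S["color"][60:240,240:440,::-1],None,fx=3.3,fy=3.3,interpolation=2))
delta([544.5,-84.2,152],np.pi+.12)
```

```text
at [544.9 -84.5 165.3] [-3.142  0.    -3.021] t 9.3 F [ 0.1  0.5 -0.5]
delta [ 0.3  0.3 13.3] [-0.  0.  0.]
```

View pics/s9.png

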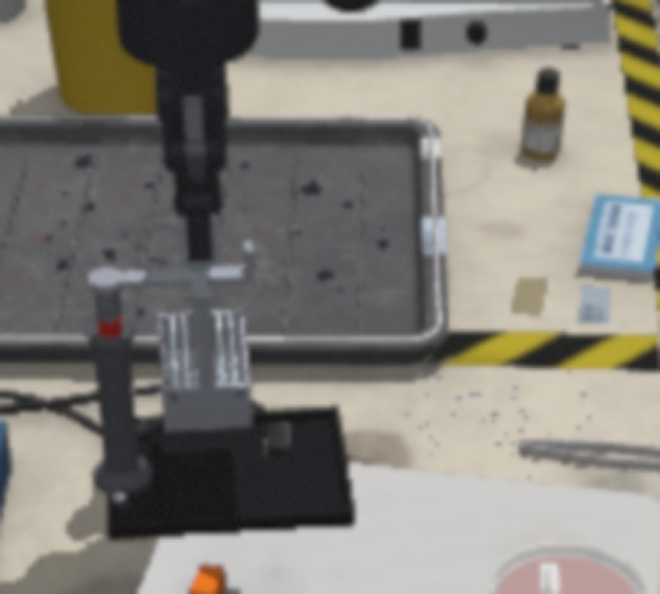

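Call:
carry_out --pt "-1 0 0 1 0 0 0" --pt "-1 0 0 2 0 0 0" --pt "-1 0 0 3.5 0 0 0" --pt "-1 0 0 5 0 0 0" --pt "-1 0 0 6.5 0 0 0" --pt "-1 0 0 8 0 0 0" --pt "-1 0 0 9 0 0 0" --pt "-1 0 0 9 0 0 0"

```text
time: 9.97
position: [544.9, -84.5, 156.2]
tcp_rot: [-3.142, 0.0, -3.021]
force: [0.4, 0.6, 1.7]
grip_width: 23.4
```

Run:
```python
from h import *
S=read_camera("side")
cv2.imwrite("pics/s10.png",cv2.resize(S["color"][120:220,250:350,::-1],None,fx=6,fy=6,interpolation=2))
delta([544.5,-84.2,150],np.pi+.12)
```

```text
at [544.9 -84.5 156.3] [-3.142  0.    -3.021] t 10.02 F [ 0.6 -0.   2.3]
delta [0.4 0.3 6.3] [-0.  0.  0.]
```

View pics/s10.png

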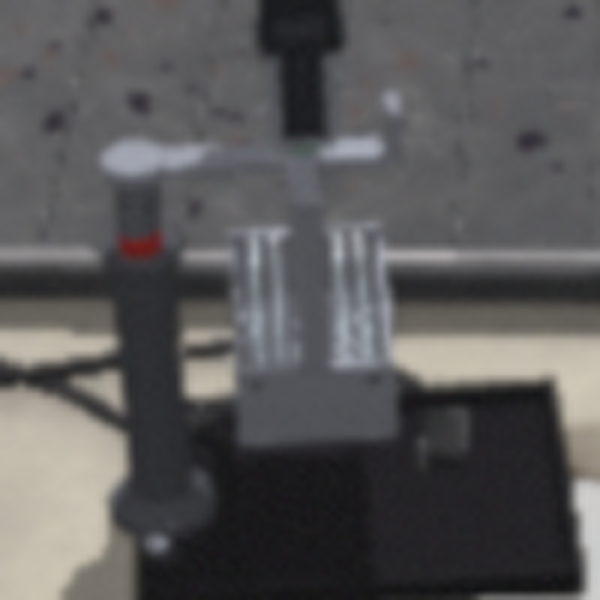

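Crossbar is on the arm; the band (140, 245 in this crop) is already partly sunk. Continue about 6 mm.

Call:
carry_out --pt "-1 0 0 1 0 0 0" --pt "-1 0 0 2 0 0 0" --pt "-1 0 0 3 0 0 0" --pt "-1 0 0 4 0 0 0" --pt "-1 0 0 5 0 0 0" --pt "-1 0 0 6 0 0 0" --pt "-1 0 0 6 0 0 0" --pt "-1 0 0 6 0 0 0"

```text
time: 10.68
position: [544.9, -84.5, 150.3]
tcp_rot: [-3.142, 0.0, -3.021]
force: [0.6, 0.7, 5.7]
grip_width: 23.2
```

Run:
```python
from h import *
S=read_camera("side")
cv2.imwrite("pics/s11.png",cv2.resize(S["color"][120:220,250:350,::-1],None,fx=6,fy=6,interpolation=2))
delta([544.5,-84.2,150],np.pi+.12)
```

```text
at [544.9 -84.5 150.4] [-3.141  0.    -3.021] t 10.73 F [-1.3  0.7  5.2]
delta [0.4 0.3 0.4] [-0.  0.  0.]
```

View pics/s11.png

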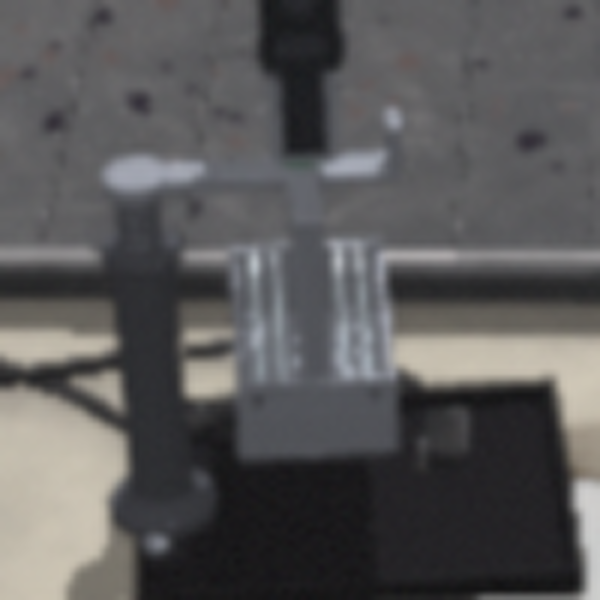

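Call:
carry_out --pt "-1 0 0 -1 0 0 0" --pt "-1 0 0 -2.5 0 0 0" --pt "-1 0 0 -4 0 0 0" --pt "-1 0 0 -6 0 0 0" --pt "-1 0 0 -8 0 0 0" --pt "-1 0 0 -9.5 0 0 0" --pt "-1 0 0 -9.5 0 0 0" --pt "-1 0 0 -9.5 0 0 0"

```text
time: 11.4
position: [544.9, -84.5, 159.7]
tcp_rot: [-3.142, 0.0, -3.021]
force: [1.2, -0.9, 1.4]
grip_width: 23.8
```

Run:
```python
from h import *
S=read_camera("side")
cv2.imwrite("pics/s12.png",cv2.resize(S["color"][120:220,250:350,::-1],None,fx=6,fy=6,interpolation=2))
delta([544.5,-84.2,150],np.pi+.12)
```

```text
at [544.8 -84.4 159.6] [ 3.142 -0.    -3.021] t 11.45 F [ 1.1 -0.5  1.2]
delta [0.3 0.3 9.6] [ 0. -0.  0.]
```

View pics/s12.png

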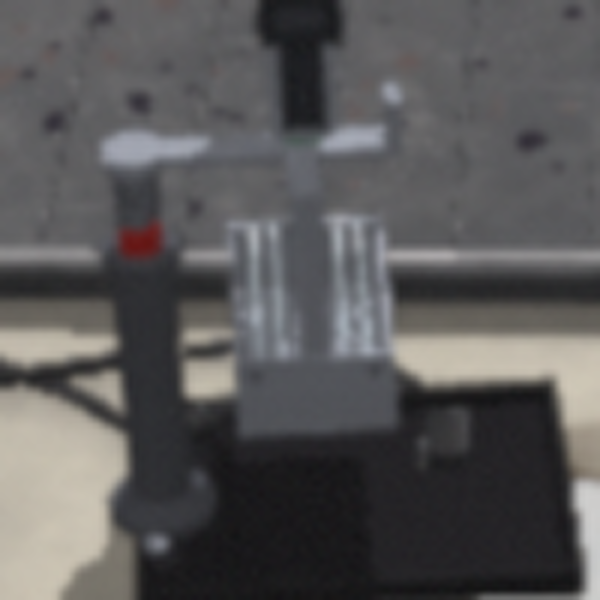

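Call:
carry_out --pt "-0.45 0 0 0 0 0 0" --pt "-0.4 0 0 0 0 0 0" --pt "-0.3 0 0 0 0 0 0" --pt "-0.2 0 0 0 0 0 0" --pt "0 0 0 0 0 0 0" --pt "0.2 0 0 0 0 0 0" --pt "0.3 0 0 0 0 0 0" --pt "0.3 0 0 0 0 0 0"

```text
time: 12.12
position: [544.8, -84.4, 159.8]
tcp_rot: [3.142, -0.0, -3.021]
force: [-0.0, -0.3, -0.0]
grip_width: 55.5
```

Run:
```python
from h import *
S=read_camera("side");W=read_camera("wrist")
cv2.imwrite("pics/s13.png",cv2.resize(S["color"][120:220,250:350,::-1],None,fx=6,fy=6,interpolation=2))
cv2.imwrite("pics/w13.png",W["color"][:,:,::-1])
delta([544.5,-84.2,150],np.pi+.12)
```

```text
at [544.8 -84.4 159.8] [ 3.142 -0.    -3.021] t 12.22 F [0.5 0.5 0. ]
delta [0.3 0.3 9.8] [ 0. -0.  0.]
```

View pics/s13.png

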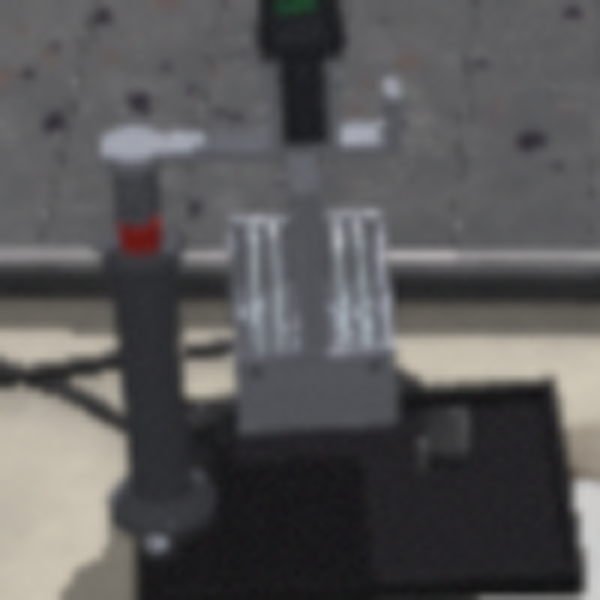

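View pics/w13.png

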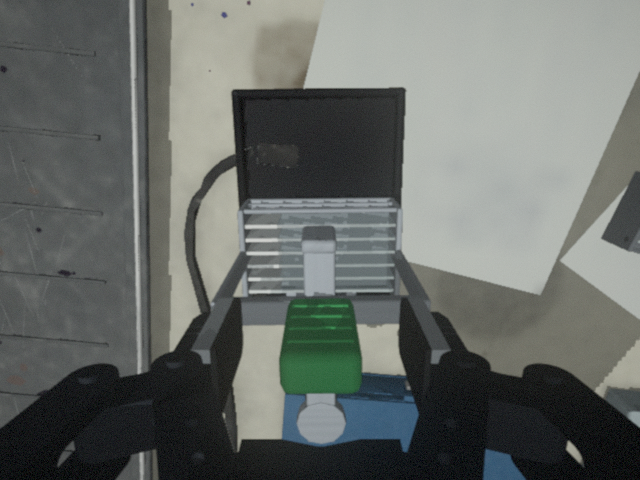

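Released; the rack hangs with the arm through the window, both fingers clear. Retreat straight up.

Call:
carry_out --pt "0.3 0 0 -3 0 0 0" --pt "0.3 0 0 -10 0 0 0" --pt "0.3 0 0 -22 0 0 0" --pt "0.3 0 0 -38 0 0 0" --pt "0.3 0 0 -56 0 0 0" --pt "0.3 0 0 -72 0 0 0" --pt "0.3 0 0 -85 0 0 0" --pt "0.3 0 0 -90 0 0 0"

```text
time: 12.88
position: [545.4, -84.6, 252.2]
tcp_rot: [-3.14, 0.003, -3.021]
force: [1.1, -0.2, 0.0]
grip_width: 55.6
```

Call:
carry_out --pt "0.3 0 0 0 0 0 0" --pt "0.3 0 0 0 0 0 0" --pt "0.3 0 0 0 0 0 0" --pt "0.3 0 0 0 0 0 0" --pt "0.3 0 0 0 0 0 0" --pt "0.3 0 0 0 0 0 0" --pt "0.3 0 0 0 0 0 0" --pt "0.3 0 0 0 0 0 0"

```text
time: 13.55
position: [544.8, -84.4, 249.7]
tcp_rot: [3.142, -0.0, -3.021]
force: [-0.0, -0.6, -0.3]
grip_width: 55.3
```

Run:
```python
from h import *
S=read_camera("side");W=read_camera("wrist");T=read_camera("top")
cv2.imwrite("pics/s14.png",cv2.resize(S["color"][100:220,250:350,::-1],None,fx=5,fy=5,interpolation=2))
cv2.imwrite("pics/w14.png",W["color"][:,:,::-1])
a=blob(W["color"],*G,(250,150,400,480));print(a[0],a[1],onz(W,*a[0],195))
b=blob(S["color"],*G,(260,90,340,180));print(b[0],b[1],"tab tri",tri(W,a[0],S,b[0]))
o=blob(S["color"],*O,(280,220,330,270));t=blob(T["color"],*O,(270,190,345,260));print("orange",tri(T,t[0],S,o[0]))
for i in range(2):
    S2=read_camera("side"); print(np.abs(S2["color"].astype(int)-S["color"])[100:200,270:320].max())
delta([544.5,-84.2,150],np.pi+.12)
```

```text
[321.81405405 262.75027027] [297 251  47  26 925] [543.30970686 -83.24863337 195.        ]
[299.24137931 129.55172414] [296 119   7  23 145] tab tri (array([546.79445486, -82.36996483, 179.30453533]), np.float64(3.9451463412368892))
orange (array([520.62355209, 164.31346943, 125.19676352]), np.float64(1.146860242442371))
14
13
at [544.8 -84.4 249.8] [-3.142  0.    -3.021] t 13.8 F [ 0.5  0.3 -0.2]
delta [ 0.3  0.3 99.8] [-0.  0.  0.]
```

View pics/s14.png

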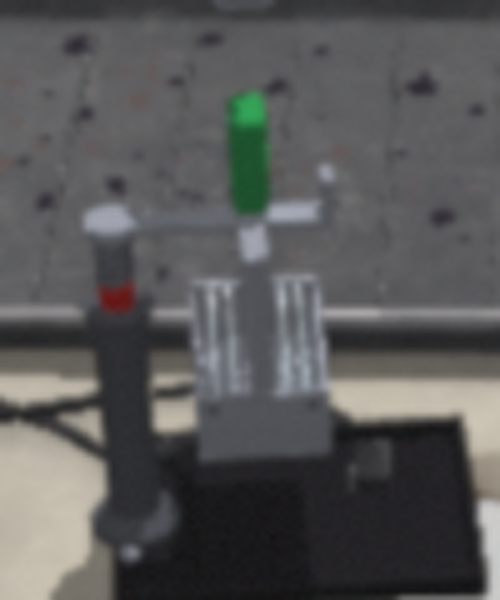

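View pics/w14.png

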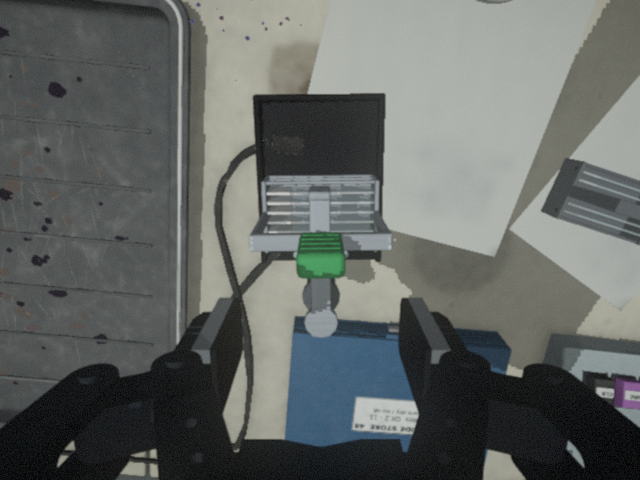

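Run:
```python
from h import *
S=read_camera("side");a=cv2.imread("pics/side0.png")[:,:,::-1]
L=((5,120,40),(20,255,255))
for i in (a,S["color"]): r=blob(i,*L,(280,220,330,270)); print(r[0].round(1),r[1])
from station import finish_job
print(finish_job())
```

```text
[302.8 243.6] [298 231  11  27 229]
[302.9 244. ] [298 232  11  26 221]
the job is handed in; nothing more can be done
None
```

The green rack is hanging by its crossbar on the hook. The gripper has let go and sits about 90 mm above its release height. I handed the job in at about 14 s; no verdict is reported.

- **Pull-down:** I gripped the tab across y at 40 N, more than the 30 N suggested. I threaded the rack from the hook's open end and lowered it. The tug sank the hook an estimated 11 mm, by tool height. The red band disappeared in the side view, and the force read about 5.5 N. I then eased off and opened the fingers.
- **Last checks:** The red band is visible again. The rack looks upright, with the arm through the window. It is roughly centred on the seat, within about 3 mm in x and y. Repeated side views matched to within image noise, so it looks still.
- **Checks that disagreed:** The two-view fix on the hung tab gave z = 179 mm with a 4 mm gap between rays, against an expected 175 mm or so. A first check of the orange tab gave z = 125 mm instead of 113 mm, which I put down to shadow cutting the colour mask. With a wider mask, its position in the side picture was within half a pixel of the start, so it was not moved.

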